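# Index the hub to its next bore in the leaf drill jig

### The job

Set the sloping drill jig up for the next bore of the hub: open the latch, swing the hinged leaf right back, and turn the hub by its hexagonal head through its clicks until the yellow-ringed bore sits in its click at the red pointer. Then bring the leaf down gently, without letting it drop, so that its drill bush stands over the yellow-ringed bore, and latch it fully home again. Leave the other things on the bench where they are.

Things in the scene. Friction and masses are not known exactly. Their poses are not given: they have to be found in the camera images.
- jig: Drill jig bolted to the bench, 270 mm deep, 255 mm wide: green stand, dark deck sloping 25 degrees, low end to the robot. Origin: centre of its underside on the bench; x level to its back (high end), y left, z up. In this frame up-slope u = (cos25, 0, sin25), left v = y, out n = (-sin25, 0, cos25); hub and latch turn about n. Offsets below: along u, v, n from deck_centre.
- deck_centre (a point): Point where the hub's axis meets the deck's upper face, 80 mm above the jig's origin (same orientation as the jig, level). From here along n: flange top 32 mm, hexagon 36 to 70 mm, leaf 76 to 88 mm when down, top of latch knob 136 mm.
- hub (a joint): Hub (aluminium flange, 140 mm diameter, six bores on a 110 mm circle) on a 24-notch index plate of 181 mm diameter. rad, grows clockwise seen from above; 0 = yellow-ringed bore at the red pointer. A spring plunger clicks every 15 degrees (0.2618 rad): 0.35 N m takes it over a click, then it snaps to the next. Starts 3 to 5 clicks short of 0 (negative): clockwise is the short way.
- hex_head (a point): Centre of the hexagonal steel head for turning the hub, on its axis, 53 mm out of deck_centre; 50 mm across flats, 34 mm tall (17 mm either side of this point), fast on the hub. The frame turns with the hub: z is n; one pair of flats faces along y, the others at 60 and 120 degrees to it. The leaf covers it until swung back.
- marked_bore (a point): Mouth of the yellow-ringed bore on the flange's top face, 55 mm from the hub's axis; turns with the hub.
- pointer (a point): Where the mouth of the yellow-ringed bore must come: 55 mm to the right (-v) of the axis, 32 mm out, beside the fixed red pointer at the right edge of the index plate. Same orientation as the jig.
- leaf (a joint): Green hinged leaf, 0.45 kg, 44 mm wide, with the drill bush; when down it lies across the hub. Hinged at its left end, axis along u. rad: 0 = down on its rest block, 1.85 = swung right over to the left, at its stop. Past about 1.65 it falls on to the stop and stays by its weight; below about 1.5 it falls shut. The shut latch blocks it after 2 mm.
- leaf_hinge (a point): On the leaf's hinge axis, 95 mm left and 82 mm out from deck_centre (frame turns with the leaf; its x is always u).
- leaf_handle (a point): Grip point of the leaf's handle, a black round bar, 14 mm diameter, along u, sticking out 71 mm up-slope from the leaf's side near its free end. The point is 33 mm from the bar's end, 170 mm from the hinge axis; leaf down: 60 mm up-slope, 75 mm right, 82 mm out of deck_centre, free below to the deck. The bar may turn in the grip as it is carried round.
- bush_foot (a point): Lower face of the drill bush (26 mm diameter) on the leaf; with the leaf down it stands 4 mm above the flange, over the pointer point.
- latch (a joint): Steel bell-crank latch at the right, turning about n with light friction (about 0.05 N m), stays where left. rad: 0 = fully home, its nose over the leaf's tongue; grows clockwise seen from above (knob comes towards the robot); 1.25 = fully open at its stop; the leaf is free from about 0.95 on.
- latch_knob (a point): Middle of the latch's black round knob, 24 mm diameter, standing along n, reaching 18 mm above (out) and 26 mm below this point along n; 80 mm from the latch's pivot. With the latch home, the line from pivot to knob points to the right and 35 degrees up-slope; fully open, about 37 degrees down-slope. The 12 mm wide arm that carries the knob lies 92 to 100 mm out, under the knob on its pivot side.
- latch_pivot (a point): Point on the latch's axis level with latch_knob: 48 mm down-slope, 108 mm right, 118 mm out of deck_centre.
- spare_hub: Bystander: loose aluminium flange of 140 mm diameter, 23 mm tall, lying on the bench; origin at the centre of its underside.
- spray_can: Bystander: standing spray can, 66 mm diameter, 190 mm tall; origin at the centre of its underside.
- oil_bottle: Bystander: standing yellow oil bottle, 60 mm diameter, 150 mm tall; origin at the centre of its underside.
- wrench: Bystander: spanner lying flat on the bench, 200 mm long along its x; origin at its middle, on the bench.

How it is judged (in metres and radians):
On the way, in this order (a step that is already met when the one before it is completed fails the run):
1. the latch is opened (value of joint latch above 1 rad), for 0.1 s.
2. the leaf is swung right back (value of joint leaf above 1.45 rad), for 0.3 s.
3. the yellow-ringed bore rests in its click at the pointer, the leaf still back (value of joint hub between -0.06 and 0.06 rad and velocity of joint hub between -0.1 and 0.1 rad/s and value of joint leaf above 1.45 rad), for 0.3 s.
4. the leaf is down again over the yellow-ringed bore (value of joint leaf below 0.04 rad and value of joint hub between -0.06 and 0.06 rad), for 0.2 s.
5. the latch is fully home (value of joint latch below 0.15 rad and value of joint leaf below 0.04 rad), for 0.2 s.
At the end, for the whole second after the job is handed in: The yellow-ringed bore rests in its click at the pointer (hub within 0.06 rad of 0), the leaf is down (under 0.04 rad) with its bush over that bore, the latch is home (under 0.15 rad), and the bystanders lie within 30 mm of where they were (all of step 5 and value of joint hub between -0.06 and 0.06 rad and distance between bush_foot and marked_bore below 0.008 m and distance of each of spare_hub, spray_can, oil_bottle, wrench from where it was at the start of the episode below 0.03 m); the robot touches nothing.
It fails at once if the leaf is dropped: it comes down faster than 3 rad/s over the last 0.3 rad (value of joint leaf below 0.3 rad and velocity of joint leaf below -3 rad/s).
It fails at once if a bystander is shifted by more than 30 mm or knocked over (distance of any of spare_hub, spray_can, oil_bottle, wrench from where it was at the start of the episode above 0.03 m or angle between any of spare_hub, spray_can, oil_bottle, wrench's own z axis and vertical above 0.5 rad).
It also fails if it takes over 72 s, if anything falls off the work surface, if the arm or the gripper's body presses on something with over 40 N, if the wrist force passes 120 N, or if a joint passes its speed limit or range.

### The arm

A 6-joint arm with a two-finger parallel gripper is mounted at the origin on the work surface. World frame = base frame: x ahead of the robot, y to its left, z up, the work surface at z = 0. Lengths are in mm, angles in rad, forces in N, time in s.
With the tool pointing down it reaches from about 350 to 775 mm from the base axis. Payload 7.3 kg.
Tool frame: the origin (TCP) lies midway between the tips of the shut fingers; the grasp point (between the pads) lies 19 mm behind it (bot.grip_depth is the distance from the TCP to the grasp point, in mm); z points along the fingers, x is the direction in which the jaws open and shut, and the axes are right-handed (so a half turn about z gives the same grasp; the last joint's range is limited). The gripper opens to 92 mm and grips with 3 to 60 N. Pads are 19 mm wide; open, the fingers measure 130 mm over their backs; the gripper's body (75 mm by 190 mm) begins 47 mm behind the grasp point.
Start: joints at [-1.296, 0.342, 1.524, -0, 1.275, -0.146], TCP at [214.481, -479.21, 226.741] pointing down, gripper open.
Joint ranges: [-2.53, 2.53], [-0.77, 2.02], [0.04, 2.7], [-1, 4.14], [0.28, 2.66], [-3.11, 3.11]. Speed limits (rad/s): [2.57, 2.57, 3.14, 3.14, 3.14, 3.14].

### API

Orientations are given as [roll, pitch, yaw] about the fixed x, y, z axes, in that order (R = Rz(yaw) Ry(pitch) Rx(roll)).
In Python, from plant import bot gives the robot as it stands. The module is installed in compiled form; this text tells all that it offers.
- The arm moves only by the shell command python3 -m inch 'ROWS'. ROWS is JSON, a list that holds one entry, the list of rows, each a list of 7 numbers: the shift along the tool's x, y, z each as a share of 0.2 m, from -1 to 1, then the turn, a rotation vector about the tool's x, y, z each as a share of 45 degrees, from -1 to 1, then the closure, from -1 (fully open) to 1 (shut), so that 0 is half open. A call has exactly 10 rows; each row is the pose to reach, as a shift and turn from the pose commanded when the call began, along the tool's axes at that moment; what a row does not reach only later rows make up. A row lasts 1/8 s, in which the tool goes at most 62.5 mm and 10.7 degrees, less where a joint would pass 70% of its speed; a pose out of reach is approached as far as the arm can. A call with a number of a shift or a turn outside -1 to 1 is refused whole. A call with a gripper value outside its range is refused whole. The fingers move at their own pace and stop on an object; the grip force is fixed at half the most. Time passes only in rows, so rows that repeat a pose let the fingers close, or fill a call up. It gives the time, the measured TCP pose, the force and the opening at its end, in the units of the state.
- bot.get_obs(): the state, without advancing time (a new reading comes with each control period).
- bot.capture(name): name is "side" or "top" or "wrist"; returns the picture (384x512x3 uint8, red, green, blue); there is no depth.
- bot.camera_params(name): a dict with "fx", "fy", "cx", "cy" (pixels), "k1" (the pictures are not rectified: a ray, as slopes to the right and down, at radius r is drawn at 1 + k1 r^2 times it, then the intrinsics apply), "R" (3x3) and "t" (3): a world point X has camera coordinates R X + t; the wrist camera has in their place "T_tool_cam" (4x4, takes a point from camera to tool coordinates, whose origin is the TCP and whose axes are the tool frame's). Camera axes: x right, y down, z forward; pixel columns grow to the right and rows downward; lengths in mm; the calibration is good to about 2 mm. A picture is of the moment at which its call begins: read the wrist's pose just before it. camera_params takes no time and is no camera call.
- bot.close_job(): hands the job in, once; it reports no verdict.
The state is a dict: "time": time; "joint_positions": joint angles; "dq": joint speeds; "tau": joint torques, N m; "tool_pos": TCP position; "tcp_rot": TCP orientation; "contact_force": force on the tool from outside, world axes, zero at the start; "moment": the same for the moment, N m; "grip_width": finger opening in mm.
Only numpy, scipy, OpenCV 4.12 (cv2) and the standard library are available. Lean on these libraries where they do the work, as an engineer would, in place of code of your own. Each camera call takes 0.05 s, during which the arm holds its last target.

## Working session

There is one attempt and no reset: what is moved stays moved. The work goes in short steps, Python scripts to look and compute and a shell command to move; the robot and the scene stay as the last step left them, time stands still between calls to the robot, and variables do not carry over. Pictures are saved under pics/ and viewed, and the job is handed in when it is done.

```bash
ls; mkdir -p pics; python3 - <<'E'
from plant import bot
import cv2, json
o=bot.get_obs(); print(o)
for n in ["side","top","wrist"]:
    cv2.imwrite(f"pics/{n}0.png", bot.capture(n)[:,:,::-1]); print(n,bot.camera_params(n))
E
```

```text
pics
{'time': 0.0, 'joint_positions': array([-1.29598251e+00,  3.42712682e-01,  1.52503616e+00, -7.40912432e-07,
        1.27540234e+00, -1.46020189e-01]), 'dq': array([-0.00046759, -0.00120501, -0.0011668 , -0.00089947, -0.00025064,
        0.00068434]), 'tau': array([-8.98179969e-04, -4.31244171e+01, -2.44213843e+01,  7.16858706e-02,
        5.60895901e-02, -1.16764741e-04]), 'tool_pos': array([ 214.36980948, -478.78191153,  226.04350076]), 'tcp_rot': array([-3.14136659e+00,  1.54203903e-03, -1.14996193e+00]), 'contact_force': array([ 0.25365792,  1.08209502, -0.27849746]), 'moment': array([-0.00015172, -0.00841503, -0.0109797 ]), 'grip_width': 91.728430271014}
side {'fx': 364.61135654777036, 'fy': 364.61135654777036, 'cx': 262.2485864010903, 'cy': 192.5054431808225, 'k1': -0.09721092124211016, 'R': array([[-0.74891433, -0.6625907 ,  0.01004418],
       [-0.51684066,  0.57455527, -0.63463531],
       [ 0.41473252, -0.48047872, -0.77274649]]), 't': array([ 443.4340696 ,  415.14262293, 1004.53354183])}
top {'fx': 489.9729986983973, 'fy': 489.9729986983973, 'cx': 256.1607796501634, 'cy': 186.83337151934768, 'k1': -0.1481044612133961, 'R': array([[ 0.01290576, -0.99991569, -0.00143135],
       [-0.9912743 , -0.0126064 , -0.13121108],
       [ 0.13118197,  0.00311224, -0.99135342]]), 't': array([ -22.87588638,  623.66214045, 1390.94539808])}
wrist {'fx': 296.7604135330727, 'fy': 296.7604135330727, 'cx': 251.1251727852046, 'cy': 188.678936298674, 'k1': 0.012948903724596362, 'T_tool_cam': array([[ 9.99999329e-01,  1.02313099e-03, -5.43131449e-04,
         2.19927071e-01],
       [-8.37925454e-04,  9.62670101e-01,  2.70676142e-01,
        -7.25740570e+01],
       [ 7.99793557e-04, -2.70675505e-01,  9.62670313e-01,
        -1.57165164e+02],
       [ 0.00000000e+00,  0.00000000e+00,  0.00000000e+00,
         1.00000000e+00]])}
```

View pics/side0.png

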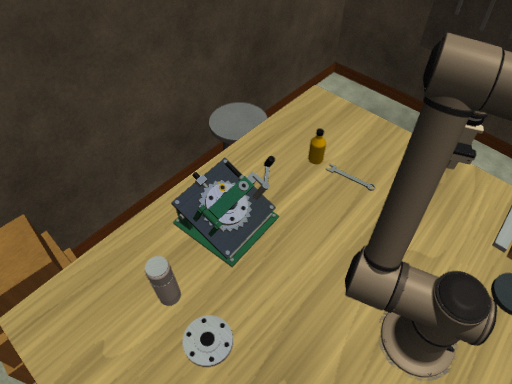

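View pics/top0.png

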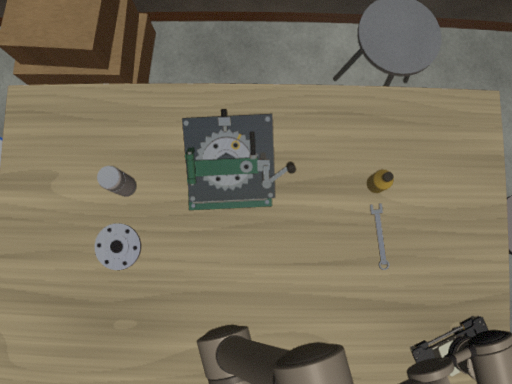

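View pics/wrist0.png

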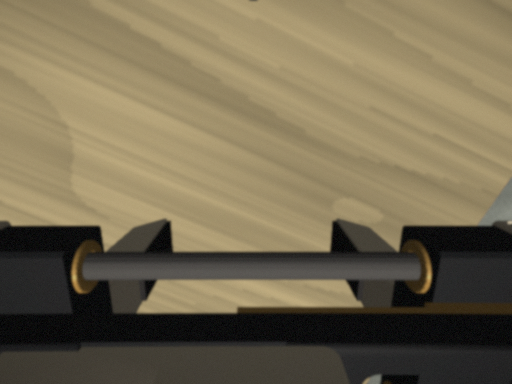

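```bash
python3 - <<'E'
import cv2
a=cv2.imread("pics/top0.png"); cv2.imwrite("pics/top0c.png",cv2.resize(a[95:225,170:310],None,fx=5,fy=5,interpolation=cv2.INTER_CUBIC)[:600])
a=cv2.imread("pics/side0.png"); cv2.imwrite("pics/side0c.png",cv2.resize(a[145:270,160:290],None,fx=4.8,fy=4.8,interpolation=cv2.INTER_CUBIC))
E
```

```text
(no output)
```

View pics/top0c.png

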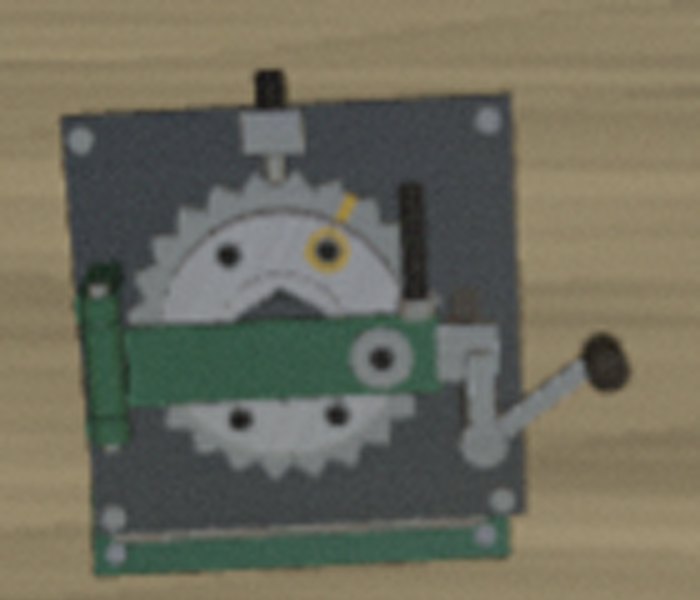

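View pics/side0c.png

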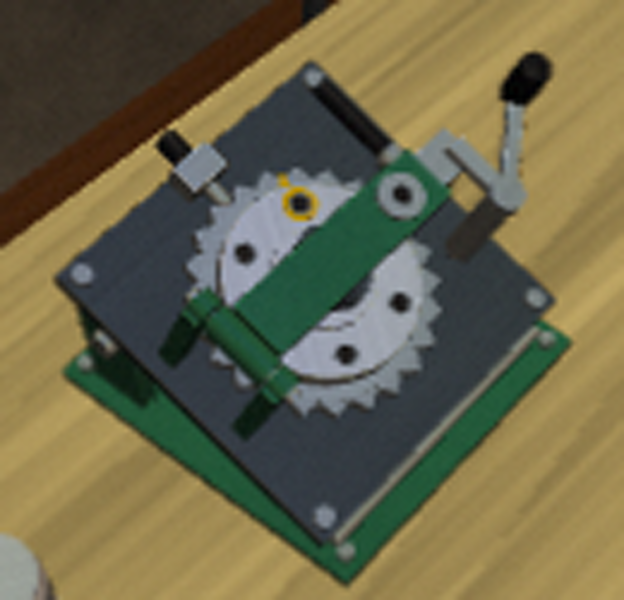

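```bash
cat > h.py <<'E'
import numpy as np, cv2
from scipy.optimize import least_squares
from scipy.spatial.transform import Rotation as Rot
from plant import bot
def ray(name,px,T=None):
    p=bot.camera_params(name)
    K=np.array([[p['fx'],0,p['cx']],[0,p['fy'],p['cy']],[0,0,1]])
    s=cv2.undistortPoints(np.array([[px]],float),K,np.array([p['k1'],0,0,0,0]))[0,0]
    d=np.array([s[0],s[1],1.])
    if name=='wrist':
        M=np.array(T)@p['T_tool_cam']; d=M[:3,:3]@d; return M[:3,3],d/np.linalg.norm(d)
    R=np.array(p['R']);t=np.array(p['t']); return -R.T@t, R.T@d/np.linalg.norm(d)
def atz(r,z): o,d=r; return o+d*(z-o[2])/d[2]
def tri(r1,r2):
    A=np.zeros((3,3));b=np.zeros(3)
    for o,d in(r1,r2):
        P=np.eye(3)-np.outer(d,d);A+=P;b+=P@o
    X=np.linalg.solve(A,b); e=[np.linalg.norm((np.eye(3)-np.outer(d,d))@(X-o)) for o,d in(r1,r2)]
    return X,e
c,s=np.cos(np.radians(25)),np.sin(np.radians(25))
def loc(u,v,n): # jig frame
    return np.array([c*u-s*n, v, 80+s*u+c*n])
def toolT():
    o=bot.get_obs(); T=np.eye(4);T[:3,:3]=Rot.from_euler('xyz',o['tcp_rot']).as_matrix();T[:3,3]=o['tool_pos'];return T
E
python3 - <<'E'
from h import *
pts={'knobtop':((607,362),(538,72),loc(-2.1,-173.5,136)),'bore':((327,251),(300,204),None),'bush':((381,357),(403,194),None),
'hend':((411,185),(316,84),loc(93,-75,84)),'pivot':((484,447),(510,192),loc(-48,-108,101))}
A=[];B=[]
for k,(t,sd,L) in pts.items():
    t=((np.array(t)+.5)/5-.5)+[170,95]; sd=((np.array(sd)+.5)/4.8-.5)+[160,145]
    X,e=tri(ray('top',t),ray('side',sd)); print(k,X.round(1),np.round(e,1),L)
    if L is not None:A.append(L);B.append(X)
A=np.array(A);B=np.array(B)
a=A-A.mean(0);b=B-B.mean(0)
th=np.arctan2((a[:,0]*b[:,1]-a[:,1]*b[:,0]).sum(),(a[:,0]*b[:,0]+a[:,1]*b[:,1]).sum())
R=Rot.from_euler('z',th).as_matrix();t=B.mean(0)-R@A.mean(0);print(np.degrees(th),t);print(((R@A.T).T+t-B).round(1))
E
```

```text
knobtop [ 654.4 -108.2  192.2] [3.7 3.7] [ -59.37932995 -173.5         202.37036069]
bore [729.   44.9 128.9] [0.3 0.3] None
bush [663.   12.7 163.2] [1.1 1.1] None
hend [752.2  -1.3 193.7] [1. 1.] [ 48.78669021 -75.         195.43335245]
pivot [617.  -42.9 152.7] [0.2 0.2] [ -86.18721821 -108.          151.25140993]
4.698200526972753 [696.96389557  70.30115972  -3.48837438]
[[-2.5  0.7  6.7]
 [-0.5  0.9 -1.8]
 [ 2.9 -1.5 -4.9]]
```

```bash
python3 - <<'E'
from h import *
obs=[('top',(607,362),loc(-2.1,-173.5,136)),('side',(538,72),loc(-2.1,-173.5,136)),('top',(411,185),loc(93,-75,86)),('side',(316,84),loc(93,-75,84)),('top',(484,447),loc(-48,-108,101)),('side',(510,192),loc(-48,-108,101))]
rr=[]
for n,p,L in obs:
    f,o=(5,[170,95]) if n=='top' else (4.8,[160,145])
    px=((np.array(p)+.5)/f-.5)+o
    rr.append((ray(n,px),L)); print(n,atz(rr[-1][0],L[2]).round(1),L.round(1))
def res(x):
    out=[]
    for (r,L) in rr:
        P=Rot.from_euler('z',x[2]).apply(L)+[x[0],x[1],0]; o,d=r
        out.append((np.eye(3)-np.outer(d,d))@(P-o))
    return np.concatenate(out)
q=least_squares(res,[697,70,.08]);print(q.x,np.degrees(q.x[2]));print(q.fun.reshape(-1,3).round(1))
t=((np.array((327,251))+.5)/5-.5)+[170,95];print(atz(ray('top',t),128.9))
E
```

```text
top [ 655.9 -105.5  202.4] [ -59.4 -173.5  202.4]
side [ 644.8 -102.   202.4] [ -59.4 -173.5  202.4]
top [750.5  -1.9 197.2] [ 47.9 -75.  197.2]
side [7.518e+02 3.000e-01 1.954e+02] [ 48.8 -75.  195.4]
top [617.4 -42.8 151.3] [ -86.2 -108.   151.3]
side [617.6 -43.9 151.3] [ -86.2 -108.   151.3]
[6.97060467e+02 7.11393377e+01 7.20353360e-02] 4.127320728765137
[[-5.4 -0.7 -0.9]
 [ 3.5 -1.6  3.3]
 [-0.2  1.7 -0. ]
 [-0.6 -0.5 -0.1]
 [ 1.5 -0.   0.2]
 [ 1.3  1.1 -0. ]]
[729.28568894  45.12661028 128.9       ]
```

```bash
cat >> h.py <<'E'
J=[697.06,71.14,0.072]
def w(u,v,n,J=J): return Rot.from_euler('z',J[2]).apply(loc(u,v,n))+[J[0],J[1],0]
def Rt(ang,roll=0,J=J):
    # tool z=-n, x = u turned by ang deg about n (ccw from above); roll = tilt about u (deg)
    B=np.array([[c,0,-s],[0,1,0],[s,0,c]]).T  # columns u,v,n in rows -> fix below
    u=np.array([c,0,s]);v=np.array([0,1.,0]);n=np.array([-s,0,c])
    a=np.radians(ang);x=np.cos(a)*u+np.sin(a)*v;z=-n;y=np.cross(z,x)
    M=np.stack([x,y,z],1)
    M=Rot.from_rotvec(u*np.radians(roll)).as_matrix()@M
    return Rot.from_euler('z',J[2]).as_matrix()@M
def plan(grasp,R,label=''):
    """grasp point world target; prints row shares from the present pose"""
    T=toolT();tcp=np.array(grasp)+R[:,2]*19
    d=T[:3,:3].T@(tcp-T[:3,3]);rv=Rot.from_matrix(T[:3,:3].T@R).as_rotvec()
    print(label,'shift',(d/200).round(3),'turn',(rv/np.radians(45)).round(3),'tcp',tcp.round(0))
def st():
    o=bot.get_obs();print('t',round(o['time'],2),'tcp',o['tool_pos'].round(1),'F',o['contact_force'].round(1),'w',round(o['grip_width'],1),'q',o['joint_positions'].round(2))
E
python3 - <<'E'
from h import *
K=lambda p:(-48+80*np.sin(np.radians(p)),-108-80*np.cos(np.radians(p)))
u,v=K(35);st();plan(w(u,v,230),Rt(0))
for n,p in(('bottle',(383,180)),('wr',(379,236))): print(n,atz(ray('top',p),75).round(0))
E
```

```text
t 0.15 tcp [ 214.4 -478.9  226.2] F [1.  0.1 0. ] w 92.1 q [-1.3   0.34  1.52 -0.    1.28 -0.15]
 shift [-0.865 -2.602 -0.219] turn [ 0.338  0.485 -1.53 ] tcp [ 619. -108.  270.]
bottle [ 644. -381.   75.]
wr [ 483. -366.   75.]
```

```bash
python3 -m inch '[[[-0.08,-0.2,-0.04,0.03,0.04,-0.15,-1],[-0.16,-0.4,-0.08,0.06,0.08,-0.3,-1],[-0.24,-0.6,-0.12,0.09,0.12,-0.45,-1],[-0.33,-0.8,-0.16,0.12,0.16,-0.6,-1],[-0.33,-1,-0.2,0.15,0.2,-0.75,-1],[-0.33,-1,-0.2,0.15,0.2,-0.75,-1],[-0.33,-1,-0.2,0.15,0.2,-0.75,-1],[-0.33,-1,-0.2,0.15,0.2,-0.75,-1],[-0.33,-1,-0.2,0.15,0.2,-0.75,-1],[-0.33,-1,-0.2,0.15,0.2,-0.75,-1]]]'; python3 - <<'E'
from h import *
K=lambda p:(-48+80*np.sin(np.radians(p)),-108-80*np.cos(np.radians(p)))
u,v=K(35);st();plan(w(u,v,230),Rt(0))
E
```

```text
time: 1.4
tool_pos: [369.8, -337.6, 266.6]
tcp_rot: [-3.075, -0.182, -0.566]
contact_force: [0.4, -0.2, -0.4]
grip_width: 91.5
t 1.4 tcp [ 369.8 -337.6  266.6] F [ 0.4 -0.2 -0.4] w 91.5 q [-0.98  0.17  1.66  0.15  1.17 -0.47]
 shift [ 0.432 -1.627  0.169] turn [ 0.166  0.287 -0.785] tcp [ 619. -108.  270.]
```

```bash
python3 -m inch '[[[0.05,-0.2,0.0,0.03,0.05,-0.15,-1],[0.1,-0.4,0.0,0.06,0.1,-0.3,-1],[0.15,-0.6,0.0,0.1,0.15,-0.45,-1],[0.2,-0.8,0.0,0.13,0.2,-0.6,-1],[0.27,-1,0.05,0.166,0.287,-0.785,-1],[0.27,-1,0.05,0.166,0.287,-0.785,-1],[0.27,-1,0.05,0.166,0.287,-0.785,-1],[0.27,-1,0.05,0.166,0.287,-0.785,-1],[0.27,-1,0.05,0.166,0.287,-0.785,-1],[0.27,-1,0.05,0.166,0.287,-0.785,-1]]]'; python3 - <<'E'
from h import *
K=lambda p:(-48+80*np.sin(np.radians(p)),-108-80*np.cos(np.radians(p)))
u,v=K(35);st();plan(w(u,v,230),Rt(0)); T=toolT(); np.save('T1.npy',T)
cv2.imwrite('pics/w1.png',bot.capture('wrist')[:,:,::-1])
E
```

```text
time: 2.65
tool_pos: [521.5, -196.7, 279.9]
tcp_rot: [3.141, -0.437, 0.072]
contact_force: [0.2, 0.3, -0.3]
grip_width: 92.1
t 2.65 tcp [ 521.5 -196.7  279.9] F [ 0.2  0.3 -0.3] w 92.1 q [-0.66  0.16  1.7   0.35  0.97 -0.89]
 shift [ 0.448 -0.405  0.262] turn [ 0. -0. -0.] tcp [ 619. -108.  270.]
```

View pics/w1.png

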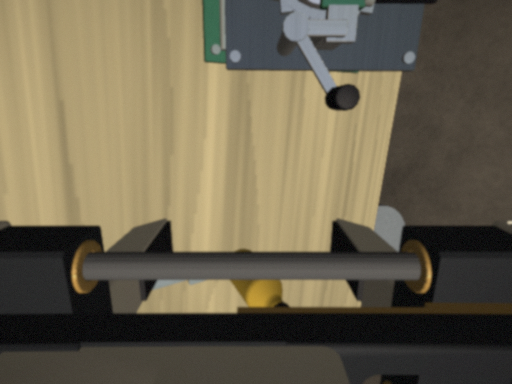

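```bash
python3 - <<'E'
from h import *
T=np.load('T1.npy')
def uvn(P):
    q=Rot.from_euler('z',-J[2]).apply(P-[J[0],J[1],0])-[0,0,80]; return np.array([c*q[0]+s*q[2],q[1],-s*q[0]+c*q[2]])
nw=Rt(0)[:,2]*-1
def atn(r,n):
    o,d=r; o2=w(0,0,n); return o+d*((o2-o)@nw)/(d@nw)
for nm,px,n in(('knobtop',(346,97),136),('pivot',(296,27),101),('b1',(235,56),0),('b2',(409,58),0)):
    P=atn(ray('wrist',px,T),n);print(nm,P.round(1),uvn(P).round(1))
E
```

```text
knobtop [ 647.2 -107.5  200.9] [  -5.6 -174.6  136. ]
pivot [618.  -43.9 150.8] [ -49.  -109.1  101. ]
b1 [603.  -55.8  32. ] [-113.6 -119.8    0. ]
b2 [808.1 -43.9 127.8] [ 113.  -122.7    0. ]
```

```bash
python3 -m inch '[[[0.2,-0.2,0.13,0,0,0,-1],[0.438,-0.4,0.26,0,0,0,-1],[0.438,-0.4,0.26,0,0,0,-1],[0.438,-0.4,0.4,0,0,0,-0.5],[0.438,-0.4,0.55,0,0,0,0],[0.438,-0.4,0.7,0,0,0,0],[0.438,-0.4,0.79,0,0,0,0.1],[0.438,-0.4,0.79,0,0,0,0.3],[0.438,-0.4,0.79,0,0,0,0.35],[0.438,-0.4,0.79,0,0,0,0.35]]]'; python3 - <<'E'
from h import *
st();plan(w(-4,-174.5,124),Rt(0)); 
cv2.imwrite('pics/w2.png',bot.capture('wrist')[:,:,::-1])
E
```

```text
time: 3.95
tool_pos: [661.9, -106.2, 175.1]
tcp_rot: [3.141, -0.439, 0.073]
contact_force: [0.4, 0.4, -0.4]
grip_width: 30.9
t 3.95 tcp [ 661.9 -106.2  175.1] F [ 0.4  0.4 -0.4] w 30.9 q [-0.36  0.45  1.6   0.28  0.71 -0.61]
 shift [-0.004  0.001  0.007] turn [ 0.001 -0.003  0.001] tcp [ 662. -106.  173.]
```

View pics/w2.png

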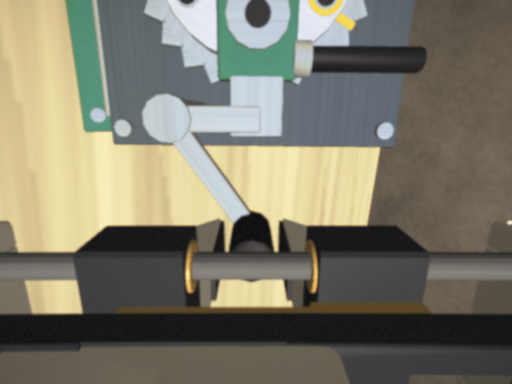

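```bash
python3 -m inch '[[[-0.039,0.024,0,0,0,0,0.35],[-0.083,0.044,0,0,0,0,0.35],[-0.13,0.057,0,0,0,0,0.35],[-0.178,0.066,0,0,0,0,0.35],[-0.227,0.068,0,0,0,0,0.35],[-0.276,0.064,0,0,0,0,0.35],[-0.324,0.054,0,0,0,0,0.35],[-0.37,0.039,0,0,0,0,0.35],[-0.414,0.018,0,0,0,0,0.35],[-0.455,-0.009,0,0,0,0,0.35]]]'; python3 - <<'E'
from h import *
st(); T=toolT(); np.save('T3.npy',T)
cv2.imwrite('pics/w3.png',bot.capture('wrist')[:,:,::-1])
plan(w(70,-75,150),Rt(-90),'-90');plan(w(70,-75,150),Rt(90),'+90')
E
```

```text
time: 5.25
tool_pos: [578.7, -109.7, 134.9]
tcp_rot: [-3.142, -0.437, 0.073]
contact_force: [1.0, -0.5, 0.8]
grip_width: 29.6
t 5.25 tcp [ 578.7 -109.7  134.9] F [ 1.  -0.5  0.8] w 29.6 q [-0.43  0.37  1.86  0.4   0.55 -0.81]
-90 shift [ 0.835 -0.479 -0.131] turn [0.    0.004 2.001] tcp [711.  -3. 228.]
+90 shift [ 0.835 -0.479 -0.131] turn [-0.004  0.    -1.999] tcp [711.  -3. 228.]
```

View pics/w3.png

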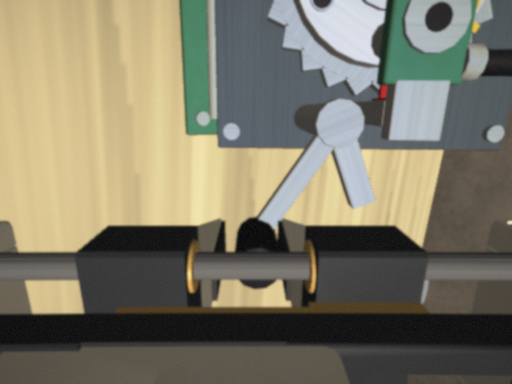

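```bash
python3 -m inch '[[[0,0,0,0,0,0,-0.4],[0,0,-0.1,0,0,0,-1],[0,0,-0.3,0,0,0,-1],[0,0,-0.4,0,0,0,-1],[0.2,-0.12,-0.4,0,0,0.2,-1],[0.4,-0.24,-0.4,0,0,0.4,-1],[0.6,-0.36,-0.4,0,0,0.6,-1],[0.835,-0.479,-0.4,0,0,0.8,-1],[0.835,-0.479,-0.4,0,0,1,-1],[0.835,-0.479,-0.4,0,0,1,-1]]]'; python3 - <<'E'
from h import *
st()
plan(w(70,-75,150),Rt(-90),'-90');plan(w(70,-75,82),Rt(-90),'-90')
E
```

```text
time: 6.55
tool_pos: [689.7, -5.5, 277.9]
tcp_rot: [-2.824, -0.304, -0.759]
contact_force: [0.0, -0.5, -0.1]
grip_width: 91.6
t 6.55 tcp [689.7  -5.5 277.9] F [ 0.  -0.5 -0.1] w 91.6 q [-0.17  0.38  1.4   0.12  0.94  0.49]
-90 shift [-0.01   0.004  0.269] turn [-0.000e+00  1.000e-03  1.004e+00] tcp [711.  -3. 228.]
-90 shift [-0.01   0.004  0.609] turn [-0.000e+00  1.000e-03  1.004e+00] tcp [739.  -1. 167.]
```

```bash
python3 -m inch '[[[0,0,0,0,0,0.2,-1],[0,0,0,0,0,0.4,-1],[0,0,0.1,0,0,0.6,-1],[0,0,0.2,0,0,0.8,-1],[-0.01,0,0.27,0,0,1,-1],[-0.01,0.004,0.27,0,0,1,-1],[-0.01,0.004,0.4,0,0,1,-1],[-0.01,0.004,0.5,0,0,1,-1],[-0.01,0.004,0.6,0,0,1,-1],[-0.01,0.004,0.605,0,0,1,-1]]]'; python3 - <<'E'
from h import *
st()
plan(w(70,-75,82),Rt(-90),'-90')
cv2.imwrite('pics/w4.png',bot.capture('wrist')[:,:,::-1])
E
```

```text
time: 7.8
tool_pos: [738.2, -1.5, 165.5]
tcp_rot: [-2.708, 0.0, -1.497]
contact_force: [0.2, 0.4, 0.4]
grip_width: 91.6
t 7.8 tcp [738.2  -1.5 165.5] F [0.2 0.4 0.4] w 91.6 q [-0.15  0.57  1.42  0.14  0.74  1.27]
-90 shift [-0.002 -0.007 -0.003] turn [0.004 0.001 0.002] tcp [739.  -1. 167.]
```

View pics/w4.png

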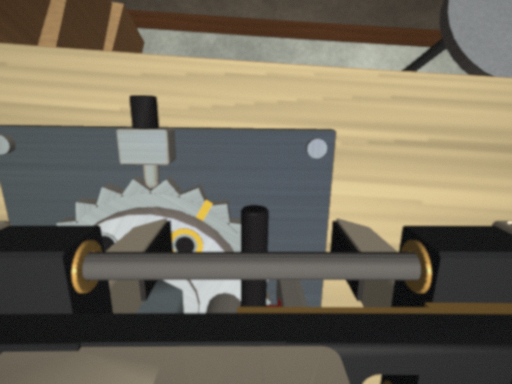

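```bash
python3 -m inch '[[[0.01,0,0,0,0,0,0],[0.01,0,0,0,0,0,1],[0.01,0,0,0,0,0,1],[0.01,0,0,0,0,0,1],[0.01,0,0,0,0,0,1],[0.006,0,-0.085,0,0,0,1],[-0.016,0,-0.21,0,0,0,1],[-0.057,0,-0.331,0,0,0,1],[-0.115,0,-0.444,0,0,0,1],[-0.115,0,-0.444,0,0,0,1]]]'; python3 - <<'E'
from h import *
st()
cv2.imwrite('pics/w5.png',bot.capture('wrist')[:,:,::-1])
cv2.imwrite('pics/s5.png',cv2.resize(bot.capture('side')[120:270,130:330][:,:,::-1],None,fx=4,fy=4))
a=.55;plan(w(70,95-170*np.cos(a),82+170*np.sin(a)),Rt(-90))
E
```

```text
time: 9.1
tool_pos: [699.9, 19.6, 251.6]
tcp_rot: [-2.7, -0.001, -1.497]
contact_force: [-0.3, -0.1, -1.3]
grip_width: 0.8
t 9.1 tcp [699.9  19.6 251.6] F [-0.3 -0.1 -1.3] w 0.8 q [-0.12  0.42  1.42  0.11  0.87  1.33]
 shift [-0.012 -0.001  0.006] turn [-0.     0.     0.001] tcp [700.  21. 247.]
```

View pics/s5.png

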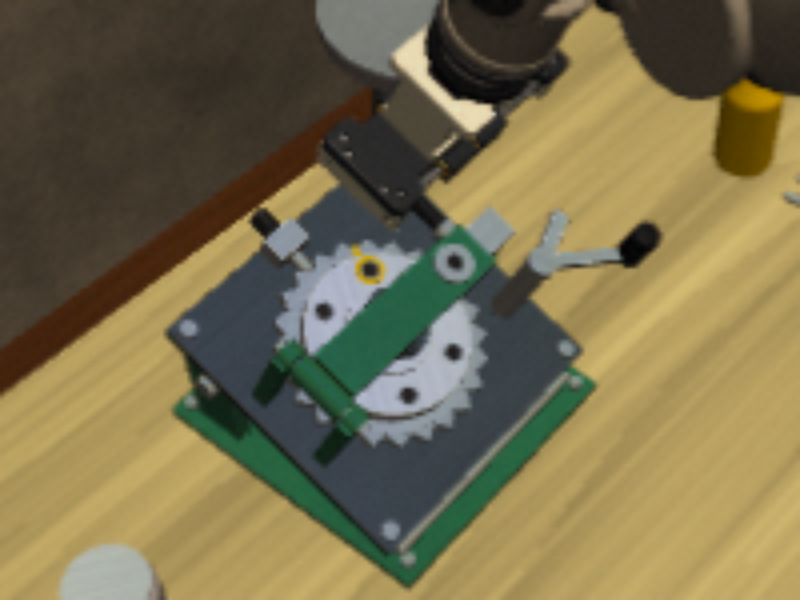

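View pics/w5.png

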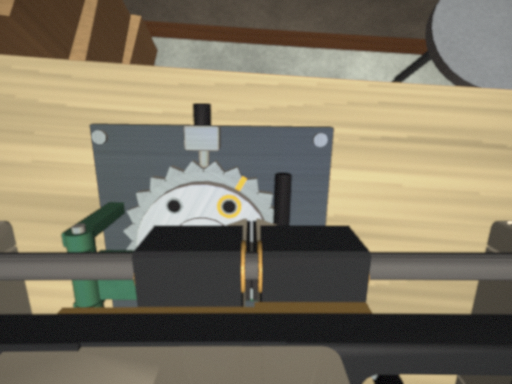

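```bash
python3 -m inch '[[[0.06,0,0,0,0,0,0],[0.125,0,0.1,0,0,0,0],[0.125,0,0.2,0,0,0,0],[0.125,0,0.3,0,0,0,0.1],[0.125,0,0.4,0,0,0,0.2],[0.125,0,0.444,0,0,0,0.2],[0.125,0,0.444,0,0,0,1],[0.125,0,0.444,0,0,0,1],[0.125,0,0.444,0,0,0,1],[0.125,0,0.444,0,0,0,1]]]'; python3 - <<'E'
from h import *
st()
E
```

```text
time: 10.45
tool_pos: [739.1, -2.9, 169.0]
tcp_rot: [-2.703, 0.001, -1.498]
contact_force: [-0.2, 3.4, 2.9]
grip_width: 12.9
t 10.45 tcp [739.1  -2.9 169. ] F [-0.2  3.4  2.9] w 12.9 q [-0.15  0.56  1.42  0.14  0.74  1.27]
```

```bash
python3 -m inch '[[[-0.001,0,-0.05,0,0,0,1],[-0.01,0,-0.13,0,0,0,1],[-0.026,0,-0.21,0,0,0,1],[-0.067,0,-0.331,0,0,0,1],[-0.125,0,-0.444,0,0,0,1],[-0.2,0,-0.548,0,0,0,1],[-0.289,0,-0.639,0,0,0,1],[-0.391,0,-0.715,0,0,0,1],[-0.464,0,-0.758,0,0,0,1],[-0.542,0,-0.792,0,0,0,1]]]'; python3 - <<'E'
from h import *
st()
cv2.imwrite('pics/s6.png',cv2.resize(bot.capture('side')[100:250,130:330][:,:,::-1],None,fx=4,fy=4))
for a in (1.2,1.4,1.6,1.8):plan(w(70,95-170*np.cos(a),82+170*np.sin(a)),Rt(-90))
E
```

```text
time: 11.7
tool_pos: [664.8, 97.2, 315.3]
tcp_rot: [-2.699, -0.005, -1.5]
contact_force: [-1.4, -7.1, 5.9]
grip_width: 12.8
t 11.7 tcp [664.8  97.2 315.3] F [-1.4 -7.1  5.9] w 12.8 q [0.02 0.33 1.39 0.02 0.99 1.52]
 shift [-0.014  0.01   0.027] turn [-0.008 -0.003  0.002] tcp [665. 102. 310.]
 shift [-0.178  0.01  -0.019] turn [-0.008 -0.003  0.002] tcp [658. 135. 319.]
 shift [-0.347  0.009 -0.032] turn [-0.008 -0.003  0.002] tcp [655. 168. 321.]
 shift [-0.515  0.009 -0.01 ] turn [-0.008 -0.003  0.002] tcp [654. 202. 317.]
```

View pics/s6.png

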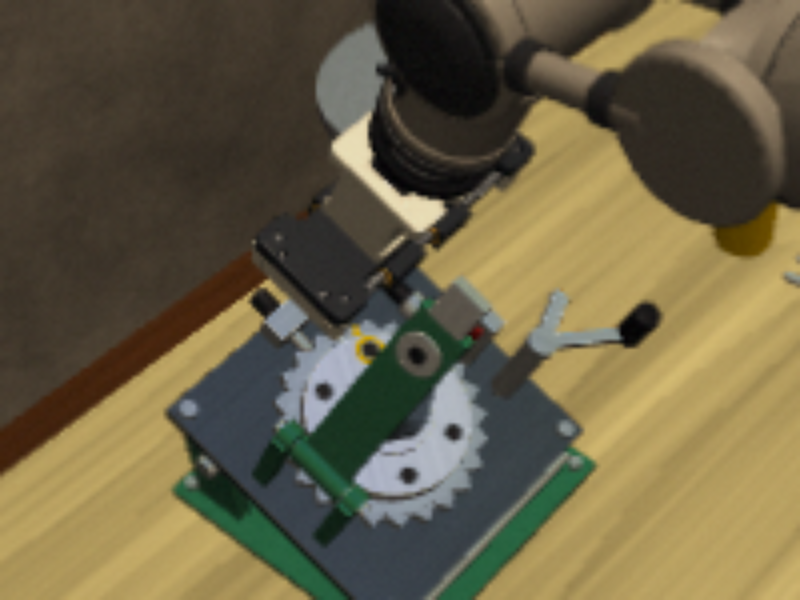

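```bash
cat >> h.py <<'E'
def proj(name,P):
    p=bot.camera_params(name);K=np.array([[p['fx'],0,p['cx']],[0,p['fy'],p['cy']],[0,0,1]])
    return cv2.projectPoints(np.array([P],float),cv2.Rodrigues(np.array(p['R']))[0],np.array(p['t'],float),K,np.array([p['k1'],0,0,0,0]))[0][0,0]
def lf(u,L,dn,a): return w(u,95-L*np.cos(a)-dn*np.sin(a)*-1*-1 if 0 else 95-L*np.cos(a)+dn*np.sin(a),82+L*np.sin(a)+dn*np.cos(a))
E
python3 - <<'E'
from h import *
for a in(0,.4,.6,.8,1,1.2,1.4):
    print(a,[((proj('side',lf(u,L,6,a))-[130,100])*4).round(0) for u,L in((0,150),(93,170),(0,0))])
E
```

```text
0 [array([451., 343.]), array([384., 246.]), array([323., 465.])]
0.4 [array([463., 324.]), array([393., 219.]), array([320., 467.])]
0.6 [array([460., 322.]), array([388., 214.]), array([319., 468.])]
0.8 [array([451., 327.]), array([376., 215.]), array([318., 469.])]
1 [array([437., 337.]), array([357., 224.]), array([317., 470.])]
1.2 [array([416., 354.]), array([332., 240.]), array([316., 471.])]
1.4 [array([391., 377.]), array([300., 263.]), array([316., 472.])]
```

```bash
python3 -m inch '[[[-0.06,0,-0.018,0,0,0,1],[-0.122,0,-0.032,0,0,0,1],[-0.185,0,-0.04,0,0,0,1],[-0.248,0,-0.045,0,0,0,1],[-0.31,0,-0.045,0,0,0,1],[-0.375,0,-0.042,0,0,0,1],[-0.44,0,-0.035,0,0,0,1],[-0.49,0,-0.02,0,0,0,1],[-0.501,0,-0.015,0,0,0,1],[-0.501,0,-0.015,0,0,0,1]]]'; python3 - <<'E'
from h import *
st()
cv2.imwrite('pics/s7.png',cv2.resize(bot.capture('side')[100:250,130:330][:,:,::-1],None,fx=4,fy=4))
for a in (1.7,1.8):plan(w(70,95-170*np.cos(a),82+170*np.sin(a)),Rt(-90))
for a in(1.6,1.7,1.8,1.85):
    print(a,[((proj('side',lf(u,L,6,a))-[130,100])*4).round(0) for u,L in((0,150),(93,170),(0,0))])
E
```

```text
time: 13.0
tool_pos: [656.5, 200.8, 319.2]
tcp_rot: [-2.696, 0.002, -1.497]
contact_force: [-5.5, 2.7, 13.6]
grip_width: 12.6
t 13.0 tcp [656.5 200.8 319.2] F [-5.5  2.7 13.6] w 12.6 q [ 0.21  0.36  1.33 -0.07  1.01  1.73]
 shift [ 0.076  0.015 -0.008] turn [-0.012  0.003  0.001] tcp [654. 185. 319.]
 shift [-0.008  0.015  0.007] turn [-0.012  0.003  0.001] tcp [654. 202. 317.]
1.6 [array([361., 405.]), array([264., 292.]), array([315., 473.])]
1.7 [array([345., 420.]), array([245., 309.]), array([315., 473.])]
1.8 [array([329., 436.]), array([226., 327.]), array([315., 473.])]
1.85 [array([320., 444.]), array([216., 336.]), array([315., 473.])]
```

View pics/s7.png

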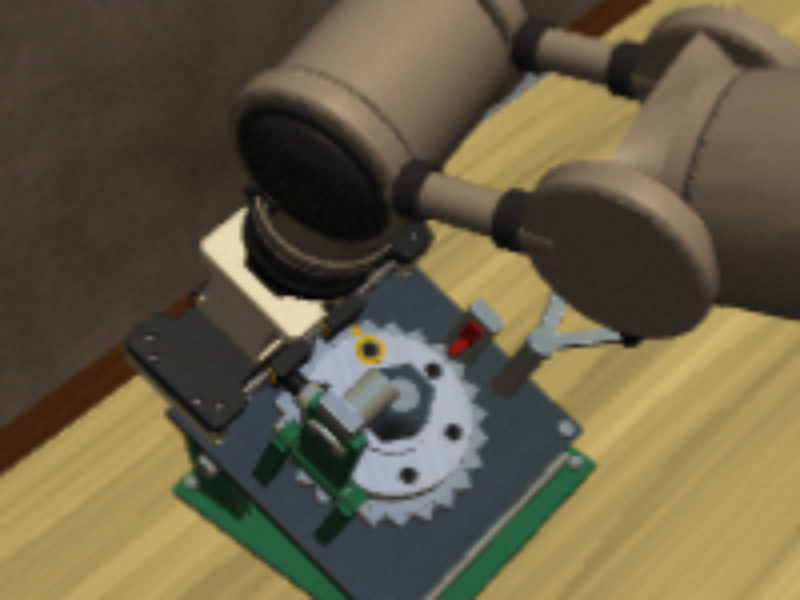

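```bash
python3 -m inch '[[[0,0,0,0,0,0,0.5],[0,0,0,0,0,0,0],[0,0,0,0,0,0,-0.5],[0,0,0,0,0,0,-1],[0,0,-0.12,0,0,0,-1],[0,0,-0.3,0,0,0,-1],[0.15,0.1,-0.42,0,0,-0.2,-1],[0.35,0.2,-0.42,0,0,-0.4,-1],[0.55,0.3,-0.42,0,0,-0.6,-1],[0.71,0.35,-0.42,0,0,-0.8,-1]]]'; python3 - <<'E'
from h import *
st()
plan(w(0,0,150),Rt(30))
cv2.imwrite('pics/s8.png',cv2.resize(bot.capture('side')[100:250,130:330][:,:,::-1],None,fx=4,fy=4))
E
```

```text
time: 14.3
tool_pos: [566.2, 49.3, 360.1]
tcp_rot: [-2.783, -0.253, -0.911]
contact_force: [0.3, -0.3, -0.3]
grip_width: 91.9
t 14.3 tcp [566.2  49.3 360.1] F [ 0.3 -0.3 -0.3] w 91.9 q [-0.09  0.1   1.55  0.08  1.06  0.76]
 shift [-0.046 -0.042  0.894] turn [ 0.    0.   -1.86] tcp [642.  67. 199.]
```

View pics/s8.png

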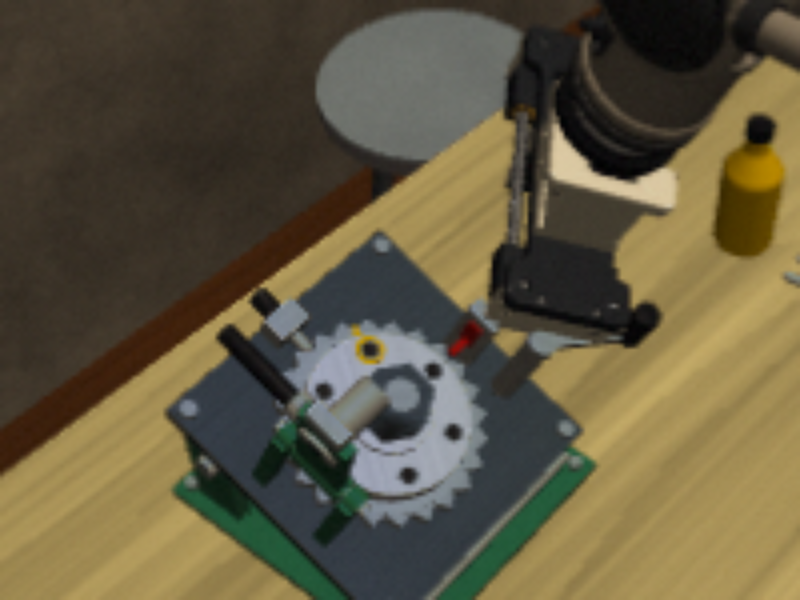

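```bash
python3 -m inch '[[[0,0,0,0,0,-0.2,-1],[-0.02,-0.02,0,0,0,-0.4,-1],[-0.046,-0.042,0,0,0,-0.6,-1],[-0.046,-0.042,0.1,0,0,-0.8,-1],[-0.046,-0.042,0.2,0,0,-1,-1],[-0.046,-0.042,0.3,0,0,-1,-1],[-0.046,-0.042,0.4,0,0,-1,-1],[-0.046,-0.042,0.5,0,0,-1,-1],[-0.046,-0.042,0.5,0,0,-1,-1],[-0.046,-0.042,0.5,0,0,-1,-1]]]'; python3 - <<'E'
from h import *
st()
plan(w(0,0,150),Rt(30))
T=toolT();np.save('T9.npy',T)
cv2.imwrite('pics/w9.png',bot.capture('wrist')[:,:,::-1])
E
```

```text
time: 15.6
tool_pos: [609.9, 66.3, 271.2]
tcp_rot: [-3.069, -0.432, -0.101]
contact_force: [-0.1, -0.3, -0.4]
grip_width: 91.6
t 15.6 tcp [609.9  66.3 271.2] F [-0.1 -0.3 -0.4] w 91.6 q [-0.04  0.25  1.62  0.06  0.84  0.01]
 shift [-0.008  0.008  0.396] turn [-0.    -0.001 -0.866] tcp [642.  67. 199.]
```

View pics/w9.png

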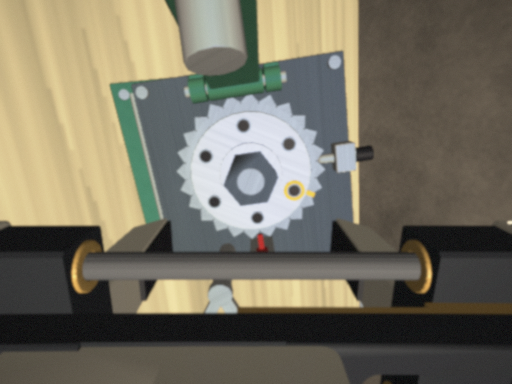

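```bash
python3 - <<'E'
from h import *
T=np.load('T9.npy')
def uvn(P):
    q=Rot.from_euler('z',-J[2]).apply(P-[J[0],J[1],0])-[0,0,80]; return np.array([c*q[0]+s*q[2],q[1],-s*q[0]+c*q[2]])
nw=Rt(0)[:,2]*-1
def atn(r,n):
    o,d=r; o2=w(0,0,n); return o+d*((o2-o)@nw)/(d@nw)
for nm,px,n in(('hexc',(251,180),70),('fl',(250.5,172.7),32),('bore',(294,190),32),('bolt',(335,62),0),('bolt',(142,92),0)):
    P=atn(ray('wrist',px,T),n);print(nm,uvn(P).round(1), np.degrees(np.arctan2(uvn(P)[0],-uvn(P)[1])).round(1))
E
```

```text
hexc [ 0.9  0.1 70. ] 96.4
fl [ 0.1 -0.5 32. ] 13.0
bore [ 47.3 -29.   32. ] 58.5
bolt [114.7 105.5  -0. ] 132.6
bolt [-111.9  108.    -0. ] -134.0
```

```bash
sed -i 's/^J=.*/J=[697.06,70.8,0.061]/' h.py; python3 - <<'E'
from h import *
plan(w(0,0,57),Rt(30))
E
```

```text
shift [-0.01   0.009  0.863] turn [-0.006 -0.003 -0.853] tcp [681.  70. 114.]
```

```bash
python3 -m inch '[[[-0.01,0.009,0,0,0,-0.2,-1],[-0.01,0.009,0,0,0,-0.4,-1],[-0.01,0.009,0.1,0,0,-0.6,-1],[-0.01,0.009,0.25,-0.006,-0.003,-0.853,-1],[-0.01,0.009,0.4,-0.006,-0.003,-0.853,-1],[-0.01,0.009,0.5,-0.006,-0.003,-0.853,-1],[-0.01,0.009,0.6,-0.006,-0.003,-0.853,-1],[-0.01,0.009,0.7,-0.006,-0.003,-0.853,-1],[-0.01,0.009,0.8,-0.006,-0.003,-0.853,-1],[-0.01,0.009,0.86,-0.006,-0.003,-0.853,-1]]]'; python3 - <<'E'
from h import *
st()
plan(w(0,0,57),Rt(30))
T=toolT();np.save('T10.npy',T)
cv2.imwrite('pics/w10.png',bot.capture('wrist')[:,:,::-1])
E
```

```text
time: 16.9
tool_pos: [680.5, 69.9, 112.2]
tcp_rot: [2.914, -0.373, 0.627]
contact_force: [0.3, -0.9, -0.4]
grip_width: 91.7
t 16.9 tcp [680.5  69.9 112.2] F [ 0.3 -0.9 -0.4] w 91.7 q [-0.03  0.54  1.64  0.07  0.53 -0.67]
 shift [ 0.006  0.004 -0.009] turn [-0.002  0.003 -0.   ] tcp [681.  70. 114.]
```

View pics/w10.png

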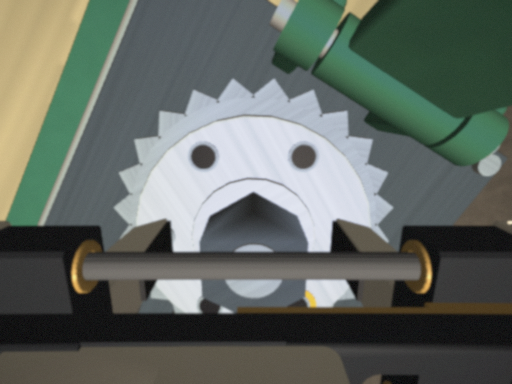

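```bash
python3 -m inch '[[[0,0,-0.009,0,0,0,0],[0,0,-0.009,0,0,0,1],[0,0,-0.009,0,0,0,1],[0,0,-0.009,0,0,0,1],[0,0,-0.009,0,0,0,1],[0,0,-0.009,0,0,0,1],[0,0,-0.009,0,0,0.17,1],[0,0,-0.009,0,0,0.33,1],[0,0,-0.009,0,0,0.5,1],[0,0,-0.009,0,0,0.667,1]]]'; python3 - <<'E'
from h import *
st()
plan(w(0,0,57),Rt(0));plan(w(0,0,57),Rt(-30))
cv2.imwrite('pics/w11.png',bot.capture('wrist')[:,:,::-1])
E
```

```text
time: 18.2
tool_pos: [680.8, 70.4, 116.3]
tcp_rot: [-3.139, -0.438, 0.056]
contact_force: [4.4, 4.6, 1.6]
grip_width: 49.6
t 18.2 tcp [680.8  70.4 116.3] F [4.4 4.6 1.6] w 49.6 q [-0.03  0.54  1.64  0.07  0.53 -0.14]
 shift [-0.003  0.003  0.009] turn [-0.    -0.002 -0.006] tcp [681.  70. 114.]
 shift [-0.003  0.003  0.009] turn [-0.001 -0.002  0.661] tcp [681.  70. 114.]
```

View pics/w11.png

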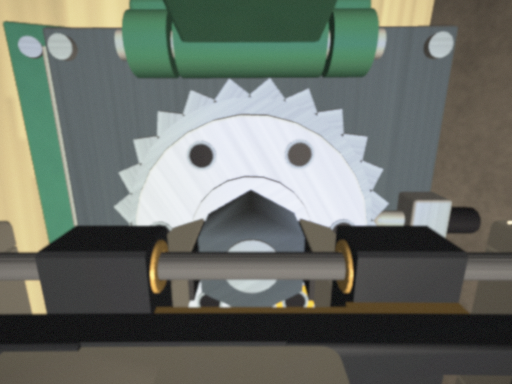

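```bash
python3 -m inch '[[[0,0,0,0,0,0.12,1],[0,0,0,0,0,0.24,1],[0,0,0,0,0,0.36,1],[0,0,0,0,0,0.48,1],[0,0,0,0,0,0.6,1],[0,0,0,0,0,0.661,1],[0,0,0,0,0,0.661,1],[0,0,0,0,0,0.661,0.5],[0,0,0,0,0,0.661,-1],[0,0,0,0,0,0.661,-1]]]'; python3 - <<'E'
from h import *
st()
plan(w(0,0,57),Rt(-30));plan(w(0,0,150),Rt(-30))
cv2.imwrite('pics/w12.png',bot.capture('wrist')[:,:,::-1])
E
```

```text
time: 19.5
tool_pos: [679.1, 69.7, 114.9]
tcp_rot: [-2.916, -0.374, -0.501]
contact_force: [-1.1, 0.1, -0.8]
grip_width: 65.5
t 19.5 tcp [679.1  69.7 114.9] F [-1.1  0.1 -0.8] w 65.5 q [-0.03  0.54  1.64  0.07  0.53  0.38]
 shift [ 0.007 -0.004  0.006] turn [0.002 0.003 0.005] tcp [681.  70. 114.]
 shift [ 0.006 -0.003 -0.459] turn [0.002 0.003 0.005] tcp [642.  67. 199.]
```

View pics/w12.png

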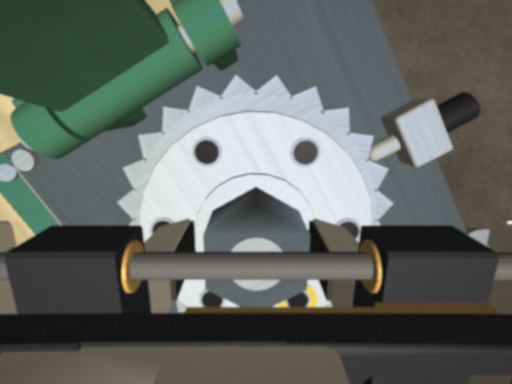

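```bash
python3 -m inch '[[[0,0,0,0,0,0,-1],[0,0,-0.1,0,0,0,-1],[0,0,-0.3,0,0,0,-1],[0,0,-0.6,0,0,0,-1],[0,0,-0.85,0,0,0,-1],[0,0,-1,0,0,0,-1],[0,0,-1,0,0,0.2,-1],[0,0,-1,0,0,0.4,-1],[0,0,-1,0,0,0.6,-1],[0,0,-1,0,0,0.7,-1]]]'; python3 - <<'E'
from h import *
st()
plan(w(70,142,310),Rt(-90));plan(w(70,142,245),Rt(-90))
T=toolT();np.save('T13.npy',T)
cv2.imwrite('pics/w13.png',bot.capture('wrist')[:,:,::-1])
cv2.imwrite('pics/s13.png',cv2.resize(bot.capture('side')[100:250,130:330][:,:,::-1],None,fx=4,fy=4))
E
```

```text
time: 20.8
tool_pos: [594.8, 64.7, 298.2]
tcp_rot: [-2.753, -0.204, -1.052]
contact_force: [0.1, -0.2, -0.8]
grip_width: 92.0
t 20.8 tcp [594.8  64.7 298.2] F [ 0.1 -0.2 -0.8] w 92.0 q [-0.04  0.2   1.61  0.06  0.9   0.94]
 shift [-0.454 -0.649 -0.25 ] turn [-0.    -0.     0.634] tcp [629. 209. 373.]
 shift [-0.454 -0.649  0.075] turn [-0.    -0.     0.634] tcp [656. 211. 314.]
```

View pics/w13.png

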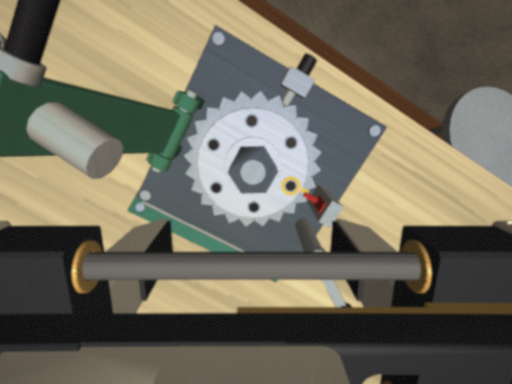

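View pics/s13.png

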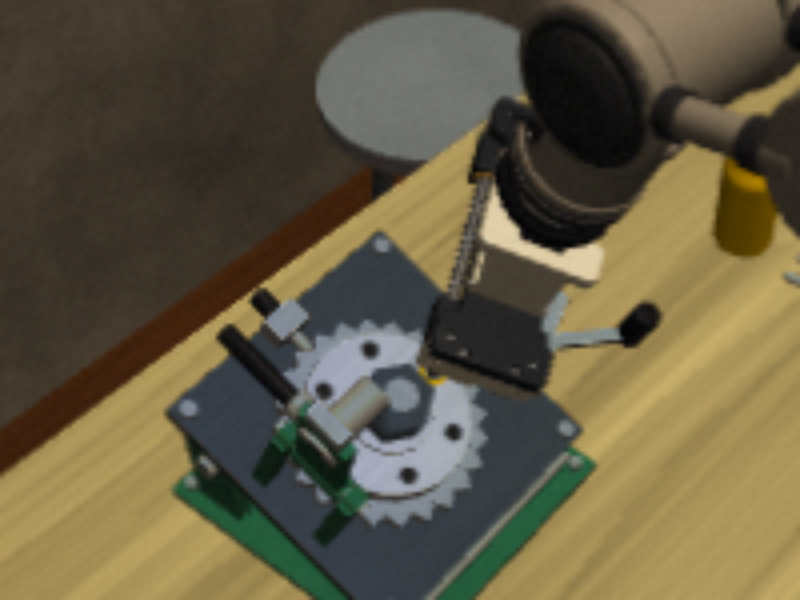

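```bash
python3 -m inch '[[[0,-0.1,-0.15,0,0,0.2,-1],[-0.05,-0.3,-0.25,0,0,0.4,-1],[-0.2,-0.5,-0.25,0,0,0.634,-1],[-0.35,-0.649,-0.25,0,0,0.634,-1],[-0.454,-0.649,-0.25,0,0,0.634,-1],[-0.454,-0.649,-0.25,0,0,0.634,-0.5],[-0.454,-0.649,-0.15,0,0,0.634,-0.3],[-0.454,-0.649,-0.05,0,0,0.634,-0.1],[-0.454,-0.649,0.05,0,0,0.634,0],[-0.454,-0.649,0.07,0,0,0.634,0]]]'; python3 - <<'E'
from h import *
st()
for a in(1.8,1.85):plan(w(70,95-170*np.cos(a),82+170*np.sin(a)),Rt(-90))
cv2.imwrite('pics/w14.png',bot.capture('wrist')[:,:,::-1])
cv2.imwrite('pics/s14.png',cv2.resize(bot.capture('side')[100:250,130:330][:,:,::-1],None,fx=4,fy=4))
E
```

```text
time: 22.15
tool_pos: [656.1, 209.3, 312.5]
tcp_rot: [-2.709, -0.003, -1.507]
contact_force: [0.2, 0.0, 1.0]
grip_width: 47.8
t 22.15 tcp [656.1 209.3 312.5] F [0.2 0.  1. ] w 47.8 q [ 0.23  0.37  1.32 -0.08  1.02  1.77]
 shift [ 0.036 -0.006 -0.021] turn [ 0.004 -0.002  0.004] tcp [656. 202. 317.]
 shift [-0.005 -0.006 -0.01 ] turn [ 0.004 -0.002  0.004] tcp [656. 210. 315.]
```

View pics/w14.png

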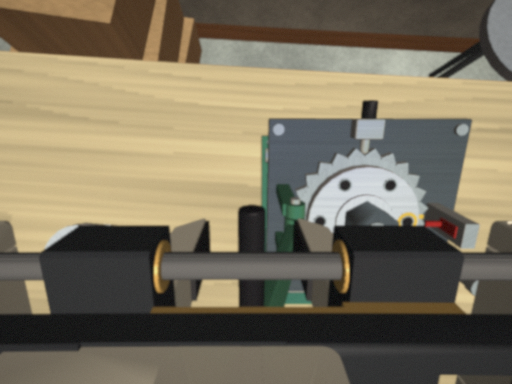

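View pics/s14.png

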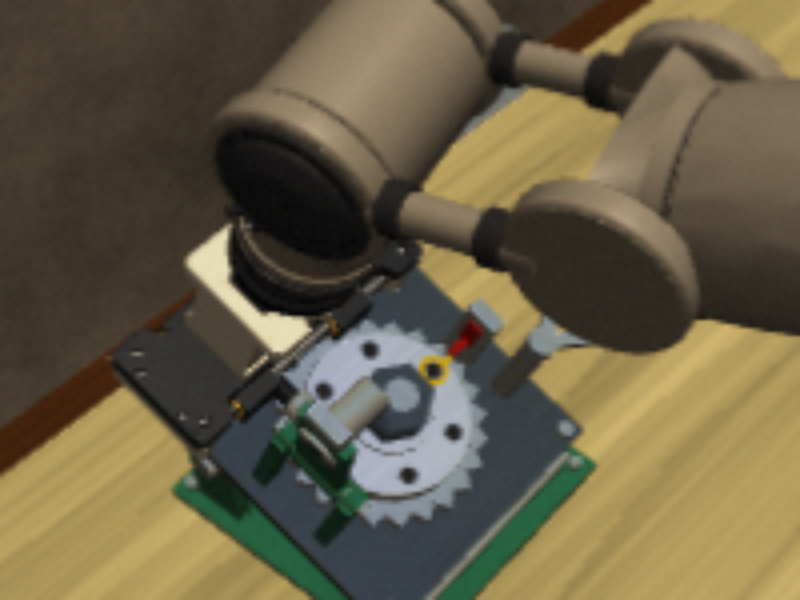

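```bash
python3 -m inch '[[[0,0,0,0,0,0,1],[0,0,0,0,0,0,1],[0,0,0,0,0,0,1],[0,0,0,0,0,0,1],[0,0,0,0,0,0,1],[0.04,0,-0.01,0,0,0,1],[0.083,0,-0.019,0,0,0,1],[0.125,0,-0.026,0,0,0,1],[0.167,0,-0.03,0,0,0,1],[0.167,0,-0.03,0,0,0,1]]]'; python3 - <<'E'
from h import *
st()
for a in(1.65,):plan(w(70,95-170*np.cos(a),82+170*np.sin(a)),Rt(-90))
cv2.imwrite('pics/s15.png',cv2.resize(bot.capture('side')[100:250,130:330][:,:,::-1],None,fx=4,fy=4))
E
```

```text
time: 23.5
tool_pos: [655.7, 176.3, 319.5]
tcp_rot: [-2.706, -0.002, -1.507]
contact_force: [-4.1, 1.7, 4.9]
grip_width: 13.1
t 23.5 tcp [655.7 176.3 319.5] F [-4.1  1.7  4.9] w 13.1 q [ 0.17  0.35  1.34 -0.06  1.02  1.7 ]
 shift [-0.003 -0.002 -0.003] turn [ 0.001 -0.001  0.004] tcp [656. 177. 320.]
```

View pics/s15.png

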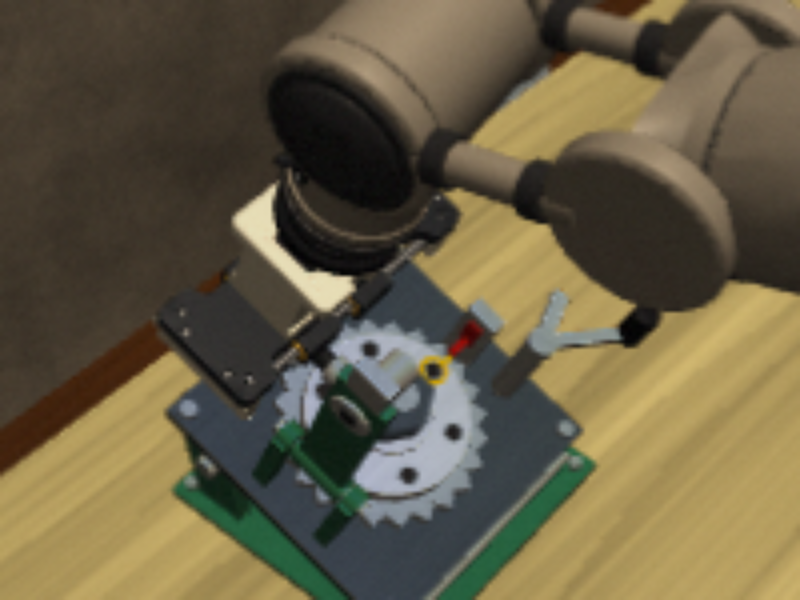

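```bash
python3 -m inch '[[[0.085,0,-0.003,0,0,0,1],[0.17,0,0.003,0,0,0,1],[0.253,0,0.018,0,0,0,1],[0.335,0,0.04,0,0,0,1],[0.414,0,0.071,0,0,0,1],[0.49,0,0.11,0,0,0,1],[0.562,0,0.156,0,0,0,1],[0.628,0,0.209,0,0,0,1],[0.689,0,0.268,0,0,0,1],[0.689,0,0.268,0,0,0,1]]]'; python3 - <<'E'
from h import *
st()
for a in(.75,.4,.2,0):plan(w(70,95-170*np.cos(a),82+170*np.sin(a)),Rt(-90))
for a in(.6,.75,.9):
    print(a,[((proj('side',lf(u,L,6,a))-[130,100])*4).round(0) for u,L in((0,150),(93,170),(0,0))])
cv2.imwrite('pics/s16.png',cv2.resize(bot.capture('side')[100:250,130:330][:,:,::-1],None,fx=4,fy=4))
E
```

```text
time: 24.8
tool_pos: [687.4, 39.7, 269.2]
tcp_rot: [-2.708, -0.002, -1.508]
contact_force: [-2.7, -2.9, -2.6]
grip_width: 12.8
t 24.8 tcp [687.4  39.7 269.2] F [-2.7 -2.9 -2.6] w 12.8 q [-0.08  0.39  1.42  0.07  0.91  1.39]
 shift [-0.005 -0.002 -0.013] turn [ 0.004 -0.001  0.003] tcp [687.  41. 272.]
 shift [ 0.155 -0.003  0.236] turn [ 0.004 -0.001  0.003] tcp [710.  10. 227.]
 shift [ 0.205 -0.003  0.398] turn [ 0.004 -0.001  0.003] tcp [724.   1. 197.]
 shift [ 0.222 -0.004  0.567] turn [ 0.004 -0.001  0.003] tcp [738.  -2. 167.]
0.6 [array([460., 323.]), array([389., 214.]), array([318., 468.])]
0.75 [array([454., 325.]), array([380., 214.]), array([317., 468.])]
0.9 [array([444., 332.]), array([368., 218.]), array([317., 469.])]
```

View pics/s16.png

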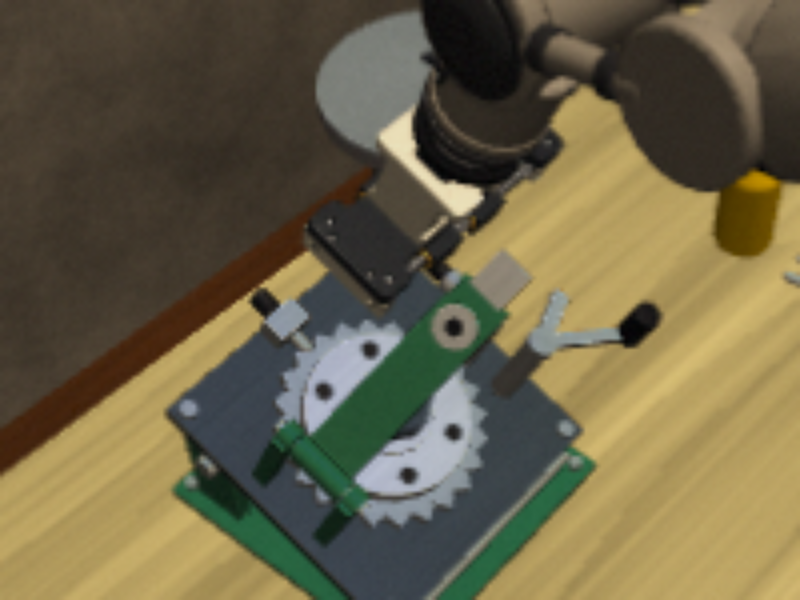

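```bash
python3 -m inch '[[[0.055,0,0.065,0,0,0,1],[0.103,0,0.135,0,0,0,1],[0.143,0,0.21,0,0,0,1],[0.176,0,0.288,0,0,0,1],[0.202,0,0.369,0,0,0,1],[0.218,0,0.452,0,0,0,1],[0.223,0,0.5,0,0,0,1],[0.227,0,0.54,0,0,0,1],[0.228,0,0.57,0,0,0,1],[0.228,0,0.575,0,0,0,1]]]'; python3 - <<'E'
from h import *
st()
plan(w(70,-75,82),Rt(-90))
cv2.imwrite('pics/s17.png',cv2.resize(bot.capture('side')[100:250,130:330][:,:,::-1],None,fx=4,fy=4))
E
```

```text
time: 26.1
tool_pos: [738.5, -2.7, 165.8]
tcp_rot: [-2.707, -0.003, -1.507]
contact_force: [-2.9, -6.6, -3.3]
grip_width: 12.9
t 26.1 tcp [738.5  -2.7 165.8] F [-2.9 -6.6 -3.3] w 12.9 q [-0.14  0.57  1.42  0.13  0.73  1.29]
 shift [-0.005 -0.002 -0.004] turn [ 0.003 -0.002  0.005] tcp [738.  -2. 167.]
```

View pics/s17.png

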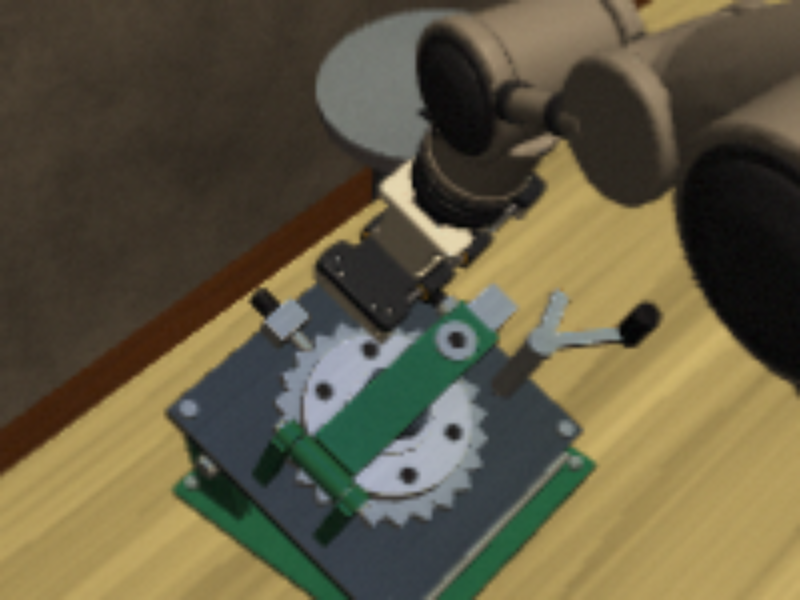

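```bash
python3 -m inch '[[[0,0,0.015,0,0,0,1],[0,0,0.02,0,0,0,1],[0,0,0.02,0,0,0,0.5],[0,0,0.0,0,0,0,0],[0,0,0.0,0,0,0,-0.5],[0,0,0.0,0,0,0,-1],[0,0,-0.1,0,0,0,-1],[0,0,-0.3,0,0,0,-1],[0,0,-0.5,0,0,-0.2,-1],[0,0,-0.5,0,0,-0.4,-1]]]'; python3 - <<'E'
from h import *
st()
K=lambda p:(-48+80*np.sin(np.radians(p)),-108-80*np.cos(np.radians(p)))
u,v=K(-36);plan(w(u,v,180),Rt(0))
cv2.imwrite('pics/s18.png',cv2.resize(bot.capture('side')[100:250,130:330][:,:,::-1],None,fx=4,fy=4))
E
```

```text
time: 27.4
tool_pos: [697.0, -4.2, 263.6]
tcp_rot: [-2.718, -0.139, -1.216]
contact_force: [-0.3, 0.5, -0.7]
grip_width: 88.2
t 27.4 tcp [697.   -4.2 263.6] F [-0.3  0.5 -0.7] w 88.2 q [-0.16  0.4   1.41  0.12  0.89  0.97]
 shift [0.196 0.954 0.031] turn [-0.004 -0.01  -1.588] tcp [ 554. -111.  186.]
```

View pics/s18.png

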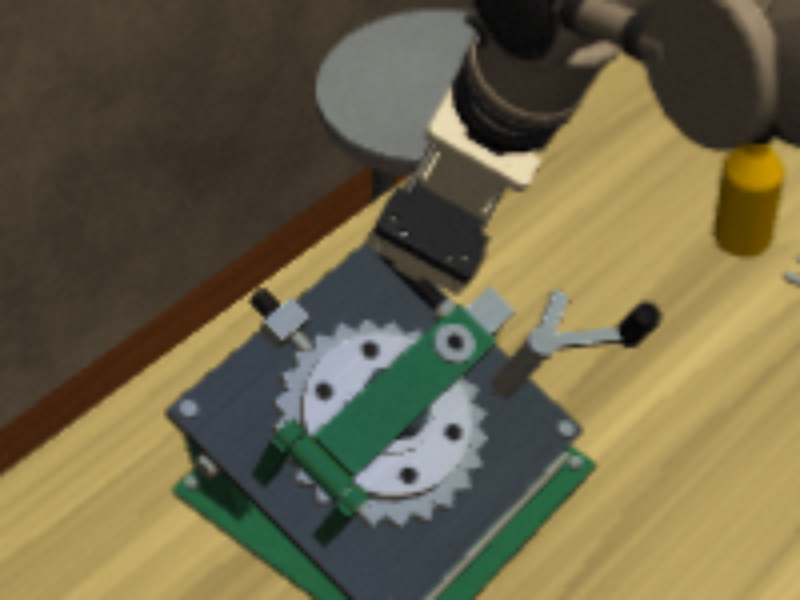

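```bash
python3 -m inch '[[[0.04,0.15,0.0,0,0,-0.2,-1],[0.08,0.35,0.0,0,0,-0.4,-1],[0.12,0.55,0.0,0,0,-0.6,-1],[0.16,0.75,0.01,0,0,-0.8,-1],[0.196,0.95,0.02,0,0,-1,-1],[0.196,0.954,0.03,0,0,-1,-1],[0.196,0.954,0.03,0,0,-1,-1],[0.196,0.954,0.03,0,0,-1,-1],[0.196,0.954,0.03,0,0,-1,-1],[0.196,0.954,0.03,0,0,-1,-1]]]'; python3 - <<'E'
from h import *
st()
K=lambda p:(-48+80*np.sin(np.radians(p)),-108-80*np.cos(np.radians(p)))
u,v=K(-36);plan(w(u,v,180),Rt(0));plan(w(u,v,124),Rt(0))
E
```

```text
time: 28.7
tool_pos: [552.2, -109.5, 180.6]
tcp_rot: [-2.935, -0.386, -0.447]
contact_force: [-0.2, -0.3, 0.2]
grip_width: 92.0
t 28.7 tcp [ 552.2 -109.5  180.6] F [-0.2 -0.3  0.2] w 92.0 q [-0.45  0.26  1.87  0.35  0.65 -0.29]
 shift [ 0.019 -0.001 -0.02 ] turn [ 0.     0.001 -0.595] tcp [ 554. -111.  186.]
 shift [ 0.019 -0.001  0.26 ] turn [ 0.     0.001 -0.595] tcp [ 577. -110.  135.]
```

```bash
python3 -m inch '[[[0.02,0,-0.02,0,0,-0.2,-1],[0.02,0,-0.02,0,0,-0.4,-1],[0.025,0,-0.02,0,0,-0.595,-1],[0.025,0,0.05,0,0,-0.595,-0.5],[0.025,0,0.15,0,0,-0.595,0],[0.025,0,0.25,0,0,-0.595,0],[0.025,0,0.26,0,0,-0.595,0.1],[0.025,0,0.26,0,0,-0.595,0.3],[0.025,0,0.26,0,0,-0.595,0.35],[0.025,0,0.26,0,0,-0.595,0.35]]]'; python3 - <<'E'
from h import *
st()
K=lambda p:(-48+80*np.sin(np.radians(p)),-108-80*np.cos(np.radians(p)))
for p in(-36,0,35):
  u,v=K(p);plan(w(u,v,124),Rt(0))
cv2.imwrite('pics/w19.png',bot.capture('wrist')[:,:,::-1])
E
```

```text
time: 29.95
tool_pos: [578.1, -110.7, 135.9]
tcp_rot: [3.141, -0.436, 0.06]
contact_force: [-0.2, -0.5, 0.3]
grip_width: 30.6
t 29.95 tcp [ 578.1 -110.7  135.9] F [-0.2 -0.5  0.3] w 30.6 q [-0.43  0.37  1.87  0.39  0.55 -0.79]
 shift [-0.005 -0.006  0.003] turn [ 0.001  0.    -0.001] tcp [ 577. -110.  135.]
 shift [0.23  0.07  0.003] turn [ 0.001  0.    -0.001] tcp [ 621. -122.  155.]
 shift [ 0.46  -0.002  0.002] turn [ 0.001  0.    -0.001] tcp [ 661. -105.  174.]
```

View pics/w19.png

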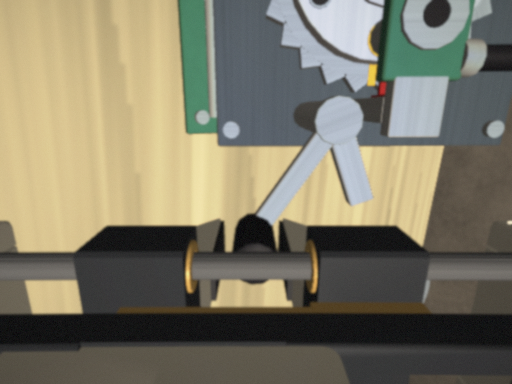

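```bash
python3 -m inch '[[[0.041,0.02,0,0,0,0,0.35],[0.085,0.041,0,0,0,0,0.35],[0.132,0.057,0,0,0,0,0.35],[0.18,0.067,0,0,0,0,0.35],[0.228,0.07,0,0,0,0,0.35],[0.277,0.068,0,0,0,0,0.35],[0.325,0.06,0,0,0,0,0.35],[0.372,0.046,0,0,0,0,0.35],[0.417,0.027,0,0,0,0,0.35],[0.456,0.002,0,0,0,0,0.35]]]'; python3 - <<'E'
from h import *
st()
K=lambda p:(-48+80*np.sin(np.radians(p)),-108-80*np.cos(np.radians(p)))
u,v=K(35);plan(w(u,v,124),Rt(0))
cv2.imwrite('pics/w20.png',bot.capture('wrist')[:,:,::-1])
E
```

```text
time: 31.25
tool_pos: [661.1, -105.5, 174.0]
tcp_rot: [-3.141, -0.435, 0.061]
contact_force: [-0.8, -0.8, -0.1]
grip_width: 29.9
t 31.25 tcp [ 661.1 -105.5  174. ] F [-0.8 -0.8 -0.1] w 29.9 q [-0.35  0.45  1.6   0.27  0.7  -0.58]
 shift [ 0.002 -0.001 -0.001] turn [ 0.     0.001 -0.   ] tcp [ 661. -105.  174.]
```

View pics/w20.png

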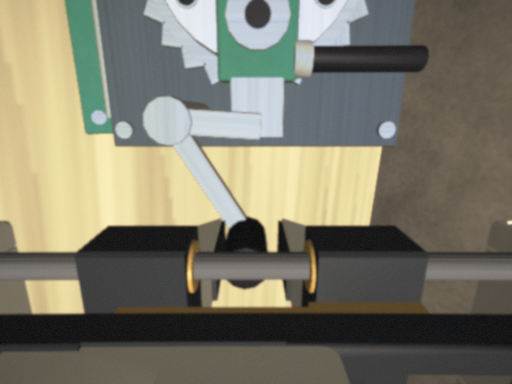

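```bash
python3 -m inch '[[[0.008,-0.004,0,0,0,0,0.35],[0.014,-0.008,0,0,0,0,0.35],[0.02,-0.012,0,0,0,0,0.35],[0.025,-0.015,0,0,0,0,0.35],[0.028,-0.018,0,0,0,0,0.35],[0.03,-0.02,0,0,0,0,0.35],[0.03,-0.02,0,0,0,0,0.35],[0.03,-0.02,0,0,0,0,0.35],[0.03,-0.02,0,0,0,0,0.35],[0.03,-0.02,0,0,0,0,0.35]]]'; python3 - <<'E'
from h import *
st()
cv2.imwrite('pics/w21.png',bot.capture('wrist')[:,:,::-1])
E
```

```text
time: 32.55
tool_pos: [664.8, -102.0, 175.5]
tcp_rot: [-3.141, -0.433, 0.06]
contact_force: [-3.8, -2.6, -1.1]
grip_width: 30.3
t 32.55 tcp [ 664.8 -102.   175.5] F [-3.8 -2.6 -1.1] w 30.3 q [-0.35  0.45  1.59  0.26  0.71 -0.57]
```

View pics/w21.png

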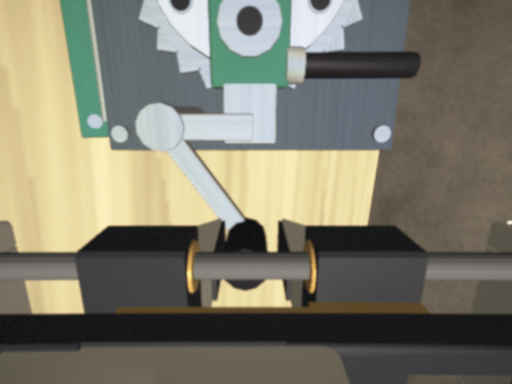

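```bash
python3 -m inch '[[[-0.01,0,0,0,0,0,0.3],[-0.015,0,0,0,0,0,0],[-0.015,0,0,0,0,0,-0.4],[-0.015,0,0,0,0,0,-0.6],[-0.015,0,-0.1,0,0,0,-0.6],[-0.015,0,-0.3,0,0,0,-0.6],[-0.015,0,-0.5,0,0,0,-0.6],[-0.015,0.2,-0.7,0,0,0,-0.6],[-0.015,0.4,-0.7,0,0,0,-0.6],[-0.015,0.4,-0.7,0,0,0,-0.6]]]'; python3 - <<'E'
from h import *
st(); T=toolT();np.save('T22.npy',T)
cv2.imwrite('pics/w22.png',bot.capture('wrist')[:,:,::-1])
cv2.imwrite('pics/s22.png',cv2.resize(bot.capture('side')[100:250,130:330][:,:,::-1],None,fx=4,fy=4))
cv2.imwrite('pics/t22.png',bot.capture('top')[:,:,::-1])
E
```

```text
time: 33.85
tool_pos: [608.5, -187.9, 303.6]
tcp_rot: [3.14, -0.437, 0.058]
contact_force: [0.2, 1.0, 0.4]
grip_width: 73.4
t 33.85 tcp [ 608.5 -187.9  303.6] F [0.2 1.  0.4] w 73.4 q [-0.54  0.29  1.47  0.28  1.03 -0.7 ]
```

View pics/w22.png

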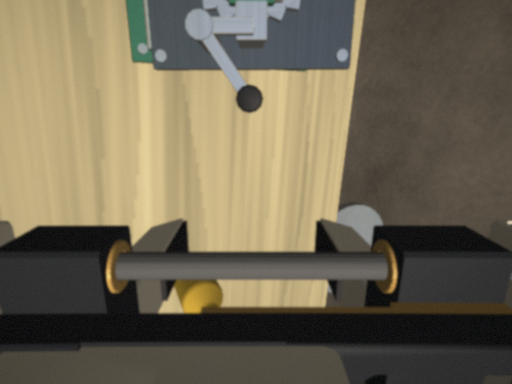

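View pics/s22.png

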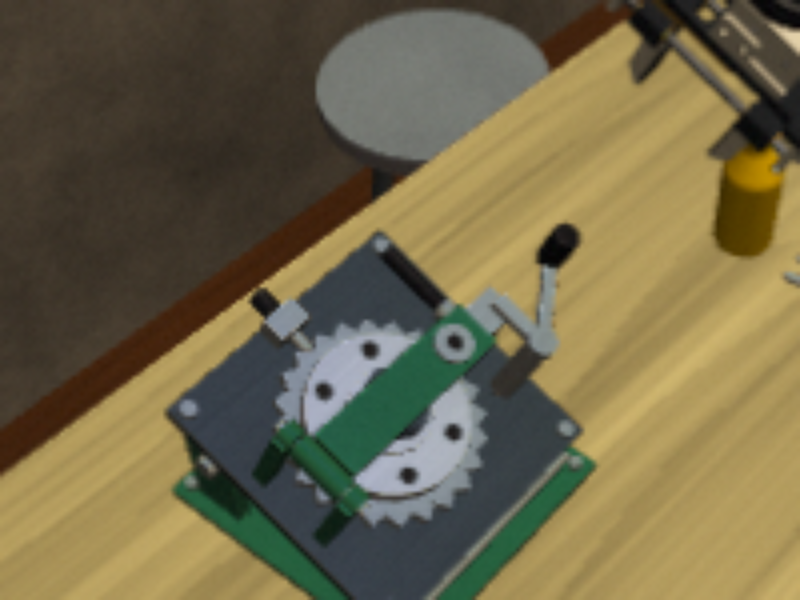

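View pics/t22.png

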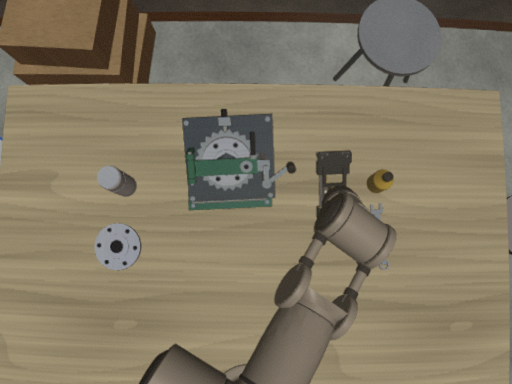

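```bash
python3 - <<'E'
from h import *
T=np.load('T22.npy')
def uvn(P):
    q=Rot.from_euler('z',-J[2]).apply(P-[J[0],J[1],0])-[0,0,80]; return np.array([c*q[0]+s*q[2],q[1],-s*q[0]+c*q[2]])
nw=Rt(0)[:,2]*-1
def atn(r,n):
    o,d=r; o2=w(0,0,n); return o+d*((o2-o)@nw)/(d@nw)
k=uvn(atn(ray('wrist',(249,98),T),136));p=uvn(atn(ray('wrist',(199,24),T),101));print(k,p)
print('phi',np.degrees(np.arctan2(k[0]-p[0],p[1]-k[1])), np.hypot(*(k-p)[:2]))
a=cv2.imread('pics/top0.png');b=cv2.imread('pics/t22.png')
d=cv2.absdiff(a,b).max(2)
for n,(x0,y0,x1,y1) in dict(can=(90,160,140,200),flange=(90,218,145,275),bottle=(365,165,400,197),latchknob=(275,155,300,180)).items(): print(n,(d[y0:y1,x0:x1]>30).sum())
E
```

```text
[  -2.07387374 -174.41065318  136.        ] [ -47.73122286 -109.20387098  101.        ]
phi 34.999450888108306 79.60224855045563
can 0
flange 0
bottle 0
latchknob 0
```

```bash
python3 -c "
from plant import bot
print(bot.close_job())"
```

```text
the job is handed in; nothing more can be done
None
```

I set the jig up for the yellow-ringed bore and handed the job in at about 34 s of the 72 s allowed. I opened the latch, swung the leaf back to its stop and turned the hub four clicks clockwise by its hexagon. I then carried the leaf down in the grip and pushed the latch home.

**Last checks:**
- **Latch:** the knob line measures 35.0° up-slope, which is the home position (0 rad). I met the stop with about 5 N when pushing it in.
- **Leaf:** it looks down on its rest in the side view.
- **Hub:** the bore pointed at the red pointer in the pictures after turning, and the hub was not touched after that. I judged this by eye, not with a number. The bore itself is hidden under the bush at the end.
- **Bystanders:** the top view shows no change at the can, the loose flange or the bottle. The spanner was partly hidden by the arm in the last top picture, so it went unchecked, but the arm never went near it.
- **Gripper:** it stands clear of everything.

**What went wrong on the way:**
- The first grip on the leaf handle missed because the fingers had not closed in time. The leaf stayed down and the second grip held.
- My first jig yaw was about 0.6° off. I corrected it from wrist camera views before gripping the hexagon.

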